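Dock the portable meter under the hood

ROBOT

A 6-joint arm with a two-finger parallel gripper is mounted at the origin on the work surface. World frame = base frame: x ahead of the robot, y to its left, z up, the work surface at z = 0. Lengths are in mm, angles in degrees, forces in N, time in s.
With the tool pointing down it reaches from about 425 to 950 mm from the base axis. Payload 14.7 kg.
Tool frame: the origin (TCP) lies at the very end of the fingers, on their centre line; the grasp point (between the pads) lies 19 mm behind it; z points along the fingers, y is the direction in which the jaws open and shut (so a half turn about z gives the same grasp; the last joint's range is limited). The gripper opens to 85 mm and grips with 20 to 120 N. Pads are 22 mm wide; open, the fingers measure 114 mm over their backs; the gripper's body (76 mm by 85 mm) begins 54 mm behind the grasp point. The pads swing forward as they close: fully open they stand 13 mm farther back than shut.
Start: joints at [-2.67, 27.513, 91.461, -0, 61.026, -2.67], TCP at [649.994, 0.021, 231.297] pointing down, gripper open.
Joint ranges: [-157.49, 157.49], [-46.99, 117.5], [13.45, 153.17], [-89.5, 269.5], [5.16, 153.95], [-167.48, 167.48]. Speed limits (degrees/s): [108.29, 108.29, 136.94, 172.46, 172.46, 172.46].

INTERFACE

Orientations are given as [roll, pitch, yaw] about the fixed x, y, z axes, in that order (R = Rz(yaw) Ry(pitch) Rx(roll)).
In Python, from bench import sense, optics, ticket gives the robot as it stands. The module is installed in compiled form; this text tells all that it offers.
- The arm moves only by the tool jog_arm, never from a script. Its argument "motion" is a list of rows, each a list of 7 numbers: the shift along the tool's x, y, z in mm, then the turn, a rotation vector about the tool's x, y, z in degrees, then the finger opening in mm, from 0 to 85.4. In form: [[x, y, z, rx, ry, rz, fingers], ...]. A call has exactly 5 rows; each row is the pose to reach, as a shift and turn from the pose measured when the call began, along the tool's axes at that moment; what a row does not reach only later rows make up. A row lasts 1/12 s, in which the tool goes at most 41.7 mm and 7.16 degrees, less where a joint would pass 70% of its speed; a pose out of reach is approached as far as the arm can. A call with a gripper value outside its range is refused whole. The fingers move at their own pace and stop on an object; the grip force is fixed at half the most. Time passes only in rows, so rows that repeat a pose let the fingers close, or fill a call up. It gives the time, the measured TCP pose, the force and the opening at its end, in the units of the state.
- sense(): the state, without advancing time (a new reading comes with each control period).
- optics.capture(name): name is "scene" or "side" or "wrist"; returns a dict with "img" (420x560x3 uint8, blue, green, red), "z_map" (420x560 float32, mm along the optical axis (not along the pixel's ray), 0 where there is no reading), "K" (3x3 intrinsics, pixels), "cam_to_world" (4x4, takes a point from camera to world coordinates). Camera axes: x right, y down, z forward; pixel columns grow to the right and rows downward; lengths in mm; the calibration is good to about 2 mm. A picture is of the moment at which its call begins.
- ticket.job_done(): hands the job in, once; it reports no verdict.
The state is a dict: "time": time; "joint_pos": joint angles; "qd": joint speeds; "joint_efforts": joint torques, N m; "position": TCP position; "orientation": TCP orientation; "contact_force": force on the tool from outside, world axes, zero at the start; "torque": the same for the moment, N m; "gripper_width": opening from 0.0 (shut) to 1.0 (fully open).
Only numpy, scipy, OpenCV 4.12 (cv2) and the standard library are available. Lean on these libraries where they do the work, as an engineer would, in place of code of your own. Each camera call takes 0.05 s, during which the arm holds its last target. There are 200 camera calls.

TASK

Dock the portable meter (the one with a carrying handle) in the hooded steel charging dock: tilt it nose down to slip its nose under the hood and its tail behind the sill, lay it flat on the dock's floor, slide it gently on under the hood until its nose has pressed the sprung contact plate hidden there fully in, and let go. Feel for it with a light push: the stop behind the plate must not be shoved back from its setting. Leave the other things on the bench where they are.

Things in the scene. Friction and masses are not known exactly. Their poses are not given: they have to be found in the camera images.
- meter: portable meter: grey plastic box 190 (its x) x 80 (y) x 55 mm tall, about 0.6 kg (varies), black bands near its ends. Origin: centre of its underside, z up. Its nose is the -x end (three brass sockets on top near it), its tail the +x end (dark display window on top near it). A rigid black carrying handle stands on the middle of its top
- meter_nose (a point): lower edge of the meter's nose end, middle of the width: (-95, 0, 0) mm in the meter's frame
- meter_grip (a point): point in the handle's grip bar, 97 mm above the centre of the meter's underside; pinch here across the bar (along the meter's y). The bar is 44 mm long (x), 14 mm thick (y) and spans 80 to 110 mm above the underside, on two posts
- dock: fixed dark steel box, 258 (x) x 100 (y) mm, open on top but for a hood over its -x end. Origin: centre of its underside, z up; floor 4 mm above it. Walls 4 mm; inside x -125 to 125, y -46 to 46 mm. End wall at +x (the sill) 74 mm, side walls 66 mm above the floor. The meter goes in nose (-x) first, tilted nose down by 20 to 30 degrees, its axes along the dock's
- dock_lip (a point): middle of the hood's lip, at its underside: (-40, 0, 82) mm in the dock frame. The hood is a 4 mm plate from here to the -x end, its underside 78 mm above the floor, closed by cheeks at the sides. The opening from lip to sill is 165 mm long, shorter than the meter
- dock_sill (a point): middle of the top inner edge of the sill: (125, 0, 78) mm in the dock frame. With the meter docked its tail lies 20 to 41 mm from this inner face, towards -x, and its handle stands up clear of sill, hood and side walls
- contact (a joint): travel (m) of the sprung contact plate under the hood, upright, 80 mm wide, 62 mm high: 0 = out, 0.008 = fully in (against the stop), moving to -x. It springs back with only 0.4 to 0.9 N. Where it stands is not told and differs each time: its face, when out, lies anywhere from x = -77 to -97 mm in the dock frame, so find it by feel (or by this reading). Docked: 0.006 or more
- stop (a joint): how far (m, towards -x) the stop behind the contact plate has been shoved back from its setting: 0 at the start, held by friction that gives way at about 5 N; must stay below 0.003. The contact plate rides on it
- bench_psu: bystander: blue boxy bench supply without any handle, 150 x 90 x 60 mm; origin: centre of its underside
- jar: bystander: glass jar with steel cap, 60 mm wide, 75 mm tall; origin: centre of its underside
- carton: bystander: flat cardboard carton, 120 x 160 x 50 mm; origin: centre of its underside
- reel: bystander: grey plastic reel standing on its flange, 80 mm wide, 56 mm tall; origin: centre of its underside
- driver: bystander: screwdriver, 200 mm long, lying; origin: on its underside
Not all that is in view belongs to the job. Leave any pink or red look-alike of the meter alone.

How it is judged:
By the outcome, as a careful person would: the job done as asked, in the order asked, and still so for the second after the job is handed in, with the robot touching nothing.
It also fails if it takes over 58 s, if anything falls off the work surface, if the arm or the gripper's body presses on something with over 40 N, if the wrist force passes 120 N, or if a joint passes its speed limit or range.

## Working session

There is one attempt and no reset: what is moved stays moved. The work goes in short steps, Python scripts to look and compute and a tool call to move; the robot and the scene stay as the last step left them, time stands still between calls to the robot, and variables do not carry over. Pictures are saved under pics/ and viewed, about 8 in all and at most 12, crops included, and the job is handed in when it is done.

Besides the shell and the picture viewer there is one more tool, called after "Call:" by a JSON object that holds its "method" and its "body". jog_arm: Moves the arm, as the interface text tells. Its arguments: {"type":"object","properties":{"motion":{"type":"array"}},"required":["motion"]}

```bash
mkdir -p pics; cat > h.py <<'E'
import numpy as np,cv2
from bench import sense,optics,ticket
def cap(n,f=None):
    d=optics.capture(n)
    if f: cv2.imwrite('pics/'+f,d['img'])
    z=d['z_map'];v,u=np.mgrid[:420,:560];K=d['K']
    P=np.stack([(u-K[0,2])/K[0,0]*z,(v-K[1,2])/K[1,1]*z,z,np.ones_like(z)],-1)@d['cam_to_world'].T
    d['P']=P[...,:3];return d
E
python3 - <<'E'
from h import *
import pickle
a=cap('scene');b=cap('side');pickle.dump((a,b),open('s.pkl','wb'))
cv2.imwrite('pics/a.png',np.vstack([a['img'],b['img']])[:, :]) 
cv2.imwrite('pics/both.png',cv2.resize(np.hstack([a['img'],b['img']]),(800,300)))
cv2.imwrite('pics/sc.png',a['img'])
for d in(a,b):print(d['cam_to_world'].round(2).tolist(),d['K'][0,0])
print(sense())
E
```

```text
[[-0.44, 0.74, -0.5, 1060.66], [0.9, 0.37, -0.24, 276.4], [0.0, -0.56, -0.83, 1020.07], [0.0, 0.0, 0.0, 1.0]] 509.9827201477649
[[-1.0, -0.03, 0.09, 381.55], [-0.09, 0.55, -0.83, 943.35], [-0.02, -0.84, -0.55, 691.4], [0.0, 0.0, 0.0, 1.0]] 490.6210304947539
{'time': 0.1, 'joint_pos': array([-2.67082913e+00,  2.75463897e+01,  9.14884301e+01, -2.56640420e-04,
        6.10276688e+01, -2.67050023e+00]), 'qd': array([ 0.06598174, -0.09774613, -0.12307163, -0.00189231, -0.07198224,
       -0.02891195]), 'joint_efforts': array([ 1.67757746e-03, -9.52259731e+01, -4.31040895e+01, -7.08879679e-05,
        5.18796020e-03, -6.33731224e-05]), 'position': array([6.49639731e+02, 2.67369249e-02, 2.30746255e+02]), 'orientation': array([-1.79937569e+02, -2.68733252e-03,  8.99997941e+01]), 'contact_force': array([ 0.1393646 , -0.14747996,  0.07489426]), 'torque': array([-0.03822993, -0.06538893,  0.00647442]), 'gripper_width': 0.9975043650864138}
```

View pics/both.png

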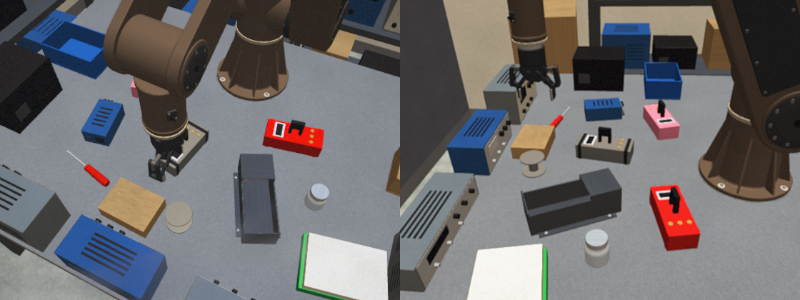

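View pics/sc.png

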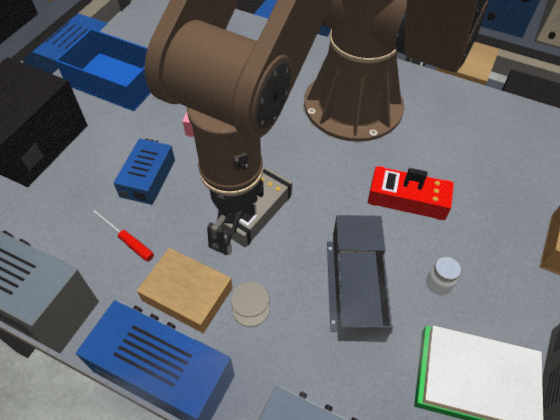

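The scene view shows the grey meter under the gripper (~(262,205)), its nose (brass dots) towards (285,180). The dock is at ~(360,280), hood towards the robot. The side view shows the meter at (~287,206) and the dock at (~240,285). I'll measure both from the depth points.

```bash
python3 - <<'E'
from h import *
import pickle
a,b=pickle.load(open('s.pkl','rb'))
for n,d in(('scene',a),('side',b)):
    P=d['P'];im=d['img'].astype(int);hsv=cv2.cvtColor(d['img'],cv2.COLOR_BGR2HSV)
    z=P[...,2];ok=(d['z_map']>0)
    # generic objects: table-top blobs
    for lo,hi in((45,64),(64,75),(75,92),(95,118)):
        m=(ok&(z>lo)&(z<hi)&(P[...,0]>330)&(P[...,0]<1000)&(abs(P[...,1])<520)).astype(np.uint8)
        m=cv2.morphologyEx(m,cv2.MORPH_OPEN,np.ones((2,2)))
        k,l,s,c=cv2.connectedComponentsWithStats(m)
        for i in range(1,k):
            if s[i,4]<60: continue
            q=P[l==i]; r=cv2.minAreaRect(q[:,:2].astype(np.float32))
            print(n,lo,hi,'px',c[i].round(),s[i,4],'c',np.round(r[0]),'sz',np.round(r[1]),'ang',round(r[2],1),'z',np.median(q[:,2]).round(1),'bgr',np.median(d['img'][l==i],0))
u=b['img'][150:330,130:480];cv2.imwrite('pics/side.png',cv2.resize(u,None,fx=2.2,fy=2.2,interpolation=2))
E
```

```text
scene 45 64 px [144. 167.] 1860 c [ 764. -104.] sz [953. 153.] ang 42.9 z 60.4 bgr [157.  89.  43.]
scene 45 64 px [265. 201.] 1323 c [720.  66.] sz [792. 120.] ang 23.0 z 55.4 bgr [129. 145. 151.]
scene 45 64 px [185. 286.] 3951 c [819.  70.] sz [607. 190.] ang 57.8 z 50.5 bgr [105. 152. 184.]
scene 45 64 px [442. 280.] 163 c [448. 387.] sz [39. 69.] ang 21.4 z 49.9 bgr [139. 141. 140.]
scene 45 64 px [251. 300.] 1087 c [859. 127.] sz [496.  76.] ang 27.8 z 56.3 bgr [141. 153. 159.]
scene 45 64 px [ 72. 319.] 329 c [985. -35.] sz [630. 121.] ang 65.5 z 48.7 bgr [59. 62. 62.]
scene 45 64 px [462. 371.] 5123 c [807. 416.] sz [158. 558.] ang 77.1 z 55.1 bgr [229. 231. 230.]
scene 45 64 px [366. 332.] 170 c [824. 255.] sz [ 87. 467.] ang 84.7 z 49.7 bgr [65. 63. 62.]
scene 45 64 px [219. 394.] 126 c [873.  69.] sz [  2. 104.] ang 89.8 z 42.3 bgr [92.  71.  60.5]
scene 64 75 px [340. 273.] 93 c [533. 173.] sz [134.  14.] ang 25.2 z 68.6 bgr [93. 82. 77.]
scene 64 75 px [388. 290.] 179 c [741. 291.] sz [637.  66.] ang 3.3 z 69.3 bgr [119. 113. 110.]
scene 64 75 px [442. 276.] 60 c [462. 3
[... 2805 characters left out ...]
6 bgr [86. 81. 77.]
side 75 92 px [ 41. 303.] 7304 c [712. 553.] sz [ 195. 1005.] ang 29.2 z 80.5 bgr [140. 135. 125.]
side 75 92 px [177. 289.] 64 c [638. 270.] sz [  8. 100.] ang 20.3 z 77.6 bgr [81.5 78.  75. ]
side 75 92 px [274. 333.] 237 c [410. 649.] sz [ 37. 592.] ang 7.2 z 75.8 bgr [207. 204. 197.]
side 95 118 px [179. 122.] 88 c [ 803. -454.] sz [ 16. 163.] ang 0.8 z 100.9 bgr [42.  50.5 55. ]
side 95 118 px [144. 142.] 336 c [659. 333.] sz [ 133. 1334.] ang 18.9 z 103.6 bgr [62. 67. 68.]
side 95 118 px [111. 184.] 3075 c [711. 371.] sz [ 203. 1305.] ang 21.1 z 110.6 bgr [152.  88.  43.]
side 95 118 px [287. 182.] 153 c [431. 345.] sz [  43. 1200.] ang 2.7 z 104.2 bgr [20. 19. 21.]
```

View pics/side.png

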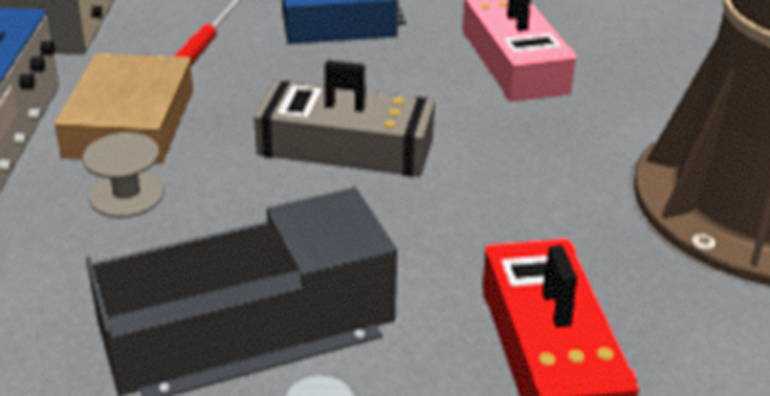

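The crop shows the meter clearly: display end (tail) at left, brass sockets (nose) at right, handle at (345,85). The dock's hood is at its right end (330,230).

```bash
python3 - <<'E'
from h import *
import pickle
a,b=pickle.load(open('s.pkl','rb'))
def rect(d,box,zlo,zhi,zp,col=None,n=''):
    P=d['P'];u0,v0,u1,v1=box;m=np.zeros((420,560),bool);m[v0:v1,u0:u1]=1
    m&=(P[...,2]>zlo)&(P[...,2]<zhi)
    if col is not None:m&=col(d['img'].astype(int))
    m=cv2.morphologyEx(m.astype(np.uint8),cv2.MORPH_OPEN,np.ones((2,2)))
    k,l,s,c=cv2.connectedComponentsWithStats(m);i=1+s[1:,4].argmax()
    vu=np.argwhere(l==i)[:,::-1]
    # rays onto the plane
    K=d['K'];T=d['cam_to_world'];r=np.c_[(vu[:,0]-K[0,2])/K[0,0],(vu[:,1]-K[1,2])/K[1,1],np.ones(len(vu))]@T[:3,:3].T
    q=T[:3,3]+r*((zp-T[2,3])/r[:,2])[:,None]
    r=cv2.minAreaRect(q[:,:2].astype(np.float32));print(n,len(q),np.round(r[0],1),np.round(r[1],1),round(r[2],1),'corners',cv2.boxPoints(r).round().tolist())
nb=lambda i:(abs(i[...,0]-i[...,2])<45)
rect(b,(230,170,345,235),50,61,55,None,'meter top side')
rect(a,(215,160,300,245),50,61,55,None,'meter top scene')
rect(b,(230,170,345,235),85,118,110,None,'handle side')
rect(a,(215,160,300,245),80,118,110,None,'handle scene')
rect(a,(325,205,395,255),82,92,86,None,'hood scene')
rect(b,(240,225,320,280),82,92,86,None,'hood side')
rect(a,(325,205,400,345),-10,20,4,lambda i:i.max(-1)<110,'floor/flange scene')
rect(a,(325,205,400,345),40,80,70,lambda i:i.max(-1)<140,'walls')
rect(b,(165,225,320,330),60,80,70,None,'walls side')
for d,uv in((a,[(334,217),(383,219),(385,246),(333,249),(336,329),(388,333)]),(b,[])):
  for u,v in uv: print(u,v,np.nanmedian(d['P'][v-1:v+2,u-1:u+2].reshape(-1,3),0).round())
im=a['img'][195:350,310:410];cv2.imwrite('pics/dock.png',cv2.resize(im,None,fx=3.8,fy=3.8,interpolation=2))
E
```

```text
meter top side 1366 [449.7 -67.4] [ 91.3 189.6] 80.2 corners [[349.0, -96.0], [535.0, -128.0], [551.0, -38.0], [364.0, -6.0]]
meter top scene 1229 [455.1 -70.7] [ 82.9 190.9] 80.2 corners [[354.0, -95.0], [542.0, -128.0], [556.0, -46.0], [368.0, -14.0]]
handle side 217 [449.8 -48.5] [42.8 60.2] 2.9 corners [[427.0, -20.0], [430.0, -80.0], [473.0, -77.0], [470.0, -17.0]]Traceback (most recent call last):
  File "<stdin>", line 19, in <module>
  File "<stdin>", line 9, in rect
ValueError: attempt to get argmax of an empty sequence
```

```bash
cat > r.py <<'E'
from h import *
def ray(d,vu,zp):
    vu=np.asarray(vu,float);K=d['K'];T=d['cam_to_world'];r=np.c_[(vu[:,0]-K[0,2])/K[0,0],(vu[:,1]-K[1,2])/K[1,1],np.ones(len(vu))]@T[:3,:3].T
    return T[:3,3]+r*((zp-T[2,3])/r[:,2])[:,None]
def rect(d,box,zlo,zhi,zp,col=None,n=''):
    P=d['P'];u0,v0,u1,v1=box;m=np.zeros((420,560),bool);m[v0:v1,u0:u1]=1
    m&=(P[...,2]>zlo)&(P[...,2]<zhi)
    if col is not None:m&=col(d['img'].astype(int))
    m=cv2.morphologyEx(m.astype(np.uint8),cv2.MORPH_OPEN,np.ones((2,2)))
    k,l,s,c=cv2.connectedComponentsWithStats(m)
    if k<2: print(n,'none');return
    i=1+s[1:,4].argmax();q=ray(d,np.argwhere(l==i)[:,::-1],zp)
    r=cv2.minAreaRect(q[:,:2].astype(np.float32));print(n,len(q),np.round(r[0],1),np.round(r[1],1),round(r[2],1),'corners',cv2.boxPoints(r).round().tolist())
E
python3 - <<'E'
from r import *
import pickle
a,b=pickle.load(open('s.pkl','rb'))
rect(a,(325,205,395,255),82,92,86,None,'hood scene')
rect(b,(240,225,320,280),82,92,86,None,'hood side')
rect(a,(325,205,400,345),-10,20,4,lambda i:i.max(-1)<110,'floor/flange scene')
rect(a,(325,205,400,345),60,80,70,lambda i:i.max(-1)<140,'walls')
rect(b,(165,225,320,330),60,80,70,None,'walls side')
im=a['img'][195:350,310:410];cv2.imwrite('pics/dock.png',cv2.resize(im,None,fx=3.8,fy=3.8,interpolation=2))
E
```

```text
hood scene 1624 [450.1 182.8] [ 90.4 100. ] 25.3 corners [[388.0, 209.0], [431.0, 118.0], [512.0, 157.0], [470.0, 247.0]]
hood side 1497 [446.2 184.9] [ 89.9 104.8] 24.8 corners [[383.0, 214.0], [427.0, 118.0], [509.0, 156.0], [465.0, 251.0]]
floor/flange scene 2915 [527.  225.8] [181.1  86.7] 24.9 corners [[427.0, 227.0], [463.0, 148.0], [627.0, 225.0], [591.0, 303.0]]
walls 471 [568.1 276.4] [ 88.3 202.9] 86.2 corners [[464.0, 239.0], [666.0, 226.0], [672.0, 314.0], [470.0, 327.0]]
walls side 840 [501.6 262.1] [261.4  23.7] 24.8 corners [[378.0, 218.0], [388.0, 196.0], [625.0, 306.0], [615.0, 328.0]]
```

View pics/dock.png

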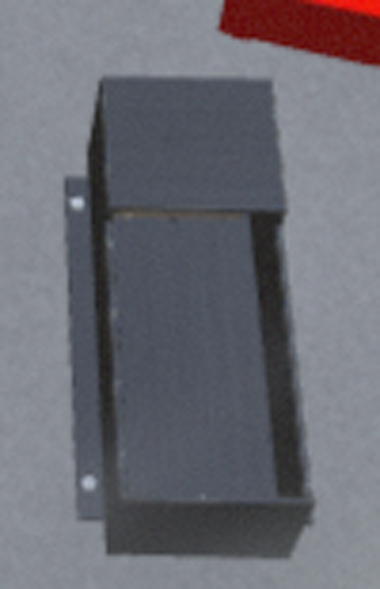

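The dock crop confirms the hood at the robot-facing end, sill at the far end and an empty floor. Estimates so far: meter (453,-69) with yaw -9.8°, dock origin about (525,219.5) with yaw 25°. Next I move above the meter and turn the tool to match.

Call:
{"method": "jog_arm", "body": {"motion": [[-14,-40,0,0,0,6.6,85],[-28,-79,0,0,0,13.2,85],[-42,-118,0,0,0,20,85],[-55,-157,0,0,0,26.5,85],[-69,-197,0,0,0,33,85]]}}

```text
time: 0.52
position: [451.1, -68.8, 230.5]
orientation: [-179.9, 0.0, 56.7]
contact_force: [-0.4, -1.3, -0.2]
gripper_width: 0.994
```

Call:
{"method": "jog_arm", "body": {"motion": [[0,0,0,0,0,6.8,85],[0,0,0,0,0,13.6,85],[0,0,0,0,0,20.4,85],[0,0,0,0,0,27.2,85],[0,0,0,0,0,34,85]]}}

```text
time: 0.93
position: [450.9, -68.9, 230.4]
orientation: [-179.9, 0.1, 22.3]
contact_force: [-0.3, -0.3, 0.2]
gripper_width: 0.999
```

Call:
{"method": "jog_arm", "body": {"motion": [[0,0,0,0,0,6.8,85],[0,0,0,0,0,13.6,85],[0,0,0,0,0,20.4,85],[0,0,0,0,0,27.2,85],[0,0,0,0,0,34,85]]}}

```text
time: 1.35
position: [450.7, -68.9, 230.3]
orientation: [180.0, 0.1, -12.0]
contact_force: [-0.4, -0.1, 0.7]
gripper_width: 0.993
```

```bash
cat > goal.py <<'E'
import sys;from r import *
from scipy.spatial.transform import Rotation as R
def goal(p,rpy,n=''):
    s=sense();R0=R.from_euler('xyz',s['orientation'],degrees=True)
    print(n,'shift',R0.inv().apply(np.array(p)-s['position']).round(1),'rot',(R0.inv()*R.from_euler('xyz',rpy,degrees=True)).as_rotvec(degrees=True).round(2))
def st():
    s=sense();print({k:(np.round(v,2).tolist()) for k,v in s.items() if k not in('qd','joint_efforts')})
# dock pose and meter-in-dock -> tool goal.  x0: leading nose-bottom x, z of nose-bottom, tilt; off: grasp height & x offset on the meter
DO=np.array([525,219.5]);DY=25.
def dock(xn,zn,th,h=78.,ox=0.,dy=0.,n=''):
    t=np.radians(th);u=np.array([np.cos(t),np.sin(t)]);w=np.array([-np.sin(t),np.cos(t)])
    g=np.array([xn,zn])+(95+ox)*u+h*w   # TCP in dock xz
    a=np.radians(DY);p=[DO[0]+g[0]*np.cos(a)-dy*np.sin(a),DO[1]+g[0]*np.sin(a)+dy*np.cos(a),g[1]]
    Rt=R.from_euler('z',DY,degrees=True)*R.from_euler('y',-th,degrees=True)*R.from_euler('x',180,degrees=True)
    print('target',np.round(p,1));goal(p,Rt.as_euler('xyz',degrees=True),n or f'dock {xn} {zn} {th}')
E
python3 - <<'E'
from goal import *
st();d=cap('wrist','w1.png')
P=d['P'];z=P[...,2];print(d['cam_to_world'].round(2).tolist())
rect(d,(0,0,560,420),48,62,55,None,'top');rect(d,(0,0,560,420),104,118,110,None,'bar')
m=(z>100)&(z<118)&(d['img'].max(-1)<80);q=P[m];print(m.sum(),np.percentile(q,[2,50,98],axis=0).round(1).tolist() if m.sum() else '')
a=cap('scene');rect(a,(215,160,310,255),50,61,55,None,'meter top scene')
E
```

```text
{'time': 1.35, 'joint_pos': [-12.49, 12.09, 115.86, -0.02, 52.18, 89.51], 'position': [450.67, -68.85, 230.31], 'orientation': [179.99, 0.14, -11.98], 'contact_force': [-0.45, -0.12, 0.69], 'torque': [-0.0, -0.05, 0.05], 'gripper_width': 0.99}
[[-0.21, -0.93, -0.31, 528.37], [-0.98, 0.2, 0.07, -86.53], [-0.0, 0.31, -0.95, 372.64], [0.0, 0.0, 0.0, 1.0]]
top 16727 [451.  -75.8] [ 80.5 188.7] 80.4 corners [[351.0, -100.0], [537.0, -131.0], [551.0, -52.0], [365.0, -20.0]]
bar 1007 [451.5 -75.9] [13.9 44.5] 80.4 corners [[428.0, -79.0], [472.0, -86.0], [475.0, -73.0], [431.0, -65.0]]
1108 [[254.3, -286.6, 101.0], [451.0, -76.0, 109.7], [473.1, -67.0, 111.1]]
meter top scene 2010 [455.7 -70.5] [ 83.4 191.8] 80.3 corners [[354.0, -95.0], [543.0, -128.0], [557.0, -46.0], [368.0, -13.0]]
```

View pics/w1.png

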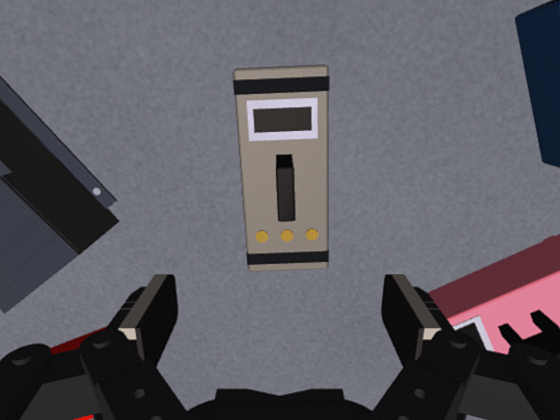

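The wrist view shows the meter square below the jaws: bar at (286,190), display up-image (tail), brass sockets at (287,236) (nose). Fit: bar centre (451.5,-75.9), yaw -9.6°.

```bash
python3 -c "
from goal import *
goal((451.5,-75.9,78),(180,0,-9.6))"
```

```text
shift [  2.6   6.7 152.3] rot [ 0.01  0.13 -2.21]
```

Call:
{"method": "jog_arm", "body": {"motion": [[1,3,30,0,0,-1,85],[2.6,6.7,65,0,0.1,-2.2,85],[2.6,6.7,100,0,0.1,-2.2,85],[2.6,6.7,130,0,0.1,-2.2,85],[2.6,6.7,152,0,0.1,-2.2,85]]}}

```text
time: 1.87
position: [450.4, -75.7, 76.1]
orientation: [180.0, 0.1, -9.3]
contact_force: [0.1, 0.3, -0.9]
gripper_width: 0.994
```

Call:
{"method": "jog_arm", "body": {"motion": [[0,0,0,0,0,0,60],[0,0,0,0,0,0,40],[0,0,0,0,0,0,20],[0,0,0,0,0,0,5],[0,0,0,0,0,0,2]]}}

```text
time: 2.28
position: [451.5, -75.9, 77.4]
orientation: [180.0, -0.0, -9.3]
contact_force: [0.4, 0.8, 0.7]
gripper_width: 0.295
```

Call:
{"method": "jog_arm", "body": {"motion": [[0,0,0,0,0,0,2],[0,0,0,0,0,0,2],[0,0,0,0,0,0,2],[0,0,0,0,0,0,2],[0,0,0,0,0,0,2]]}}

```text
time: 2.7
position: [451.6, -75.9, 77.8]
orientation: [180.0, -0.0, -9.3]
contact_force: [-1.4, 3.7, 7.0]
gripper_width: 0.154
```

Call:
{"method": "jog_arm", "body": {"motion": [[0,0,-10,0,0,0,2],[0,0,-35,0,0,0,2],[0,0,-70,0,0,0,2],[0,0,-110,0,0,0,2],[0,0,-150,0,0,0,2]]}}

```text
time: 3.12
position: [450.5, -75.6, 229.0]
orientation: [180.0, 0.1, -9.3]
contact_force: [1.0, -0.4, -5.6]
gripper_width: 0.154
```

```bash
python3 - <<'E'
from goal import *
st();dock(-50,80,0,78);
d=cap('wrist','w2.png')
p=sense()['position'];rect(d,(0,0,560,420),p[2]-78+50,p[2]-78+60,p[2]-78+55,None,'meter top held')
E
```

```text
{'time': 3.12, 'joint_pos': [-13.33, 12.23, 115.89, -0.01, 51.96, 85.95], 'position': [450.46, -75.63, 229.01], 'orientation': [180.0, 0.08, -9.27], 'contact_force': [0.98, -0.41, -5.58], 'torque': [-0.06, -0.12, -0.02], 'gripper_width': 0.15}
target [565.8 238.5 158. ]
dock -50 80 0 shift [  63.3 -328.6   70.9] rot [-2.000e-02  8.000e-02 -3.427e+01]
meter top held 202 [470.7 -80.4] [14.2  3.5] 80.8 corners [[468.0, -87.0], [471.0, -88.0], [474.0, -74.0], [470.0, -73.0]]
```

```bash
python3 -c "
from goal import *
dock(-80,151,0,78,dy=-150)"
```

```text
target [602.   89.9 229. ]
dock -80 151 0 shift [ 119.3 -188.     7.8] rot [  0.17  -0.42 -34.26]
```

Call:
{"method": "jog_arm", "body": {"motion": [[20,-30,0,0,0,-6.8,2],[40,-64,0,0,0,-13.6,2],[62,-98,0,0,0,-20.4,2],[84,-132,0,0,0,-27.2,2],[106,-166,0,0,0,-34.2,2]]}}

```text
time: 3.58
position: [586.0, 72.0, 236.3]
orientation: [179.7, -0.3, 25.3]
contact_force: [1.3, -2.4, -5.2]
gripper_width: 0.153
```

Call:
{"method": "jog_arm", "body": {"motion": [[0,0,0,0,0,0,2],[0,0,0,0,0,0,2],[0,0,0,0,0,0,2],[0,0,0,0,0,0,2],[0,0,0,0,0,0,2]]}}

```text
time: 4.0
position: [585.3, 71.2, 236.2]
orientation: [179.7, -0.3, 25.2]
contact_force: [-0.4, -0.4, -4.5]
gripper_width: 0.156
```

```bash
python3 - <<'E'
from goal import *
st();d=cap('wrist','w3.png');P=d['P']
rect(d,(0,0,560,420),82,92,86,lambda i:i.max(-1)<130,'hood')
rect(d,(0,0,560,420),-3,9,4,lambda i:i.max(-1)<95,'floor')
rect(d,(0,0,560,420),65,81,70,lambda i:i.max(-1)<130,'wall')
rect(d,(0,0,560,420),72,84,78,lambda i:i.max(-1)<130,'sill')
E
```

```text
{'time': 4.0, 'joint_pos': [4.08, 22.21, 99.63, -0.18, 57.8, 69.0], 'position': [585.25, 71.15, 236.16], 'orientation': [179.73, -0.28, 25.18], 'contact_force': [-0.4, -0.36, -4.52], 'torque': [0.01, 0.03, 0.02], 'gripper_width': 0.16}
hood 9871 [448.3 178.3] [ 90.4 101.4] 25.0 corners [[386.0, 205.0], [429.0, 113.0], [511.0, 151.0], [468.0, 243.0]]
floor 382 [ 494.5 -325.1] [102.7   8.9] 11.6 corners [[443.0, -331.0], [445.0, -340.0], [546.0, -319.0], [544.0, -310.0]]
wall 4553 [521.5 215. ] [264.7 107. ] 25.2 corners [[379.0, 207.0], [425.0, 110.0], [664.0, 223.0], [618.0, 320.0]]
sill 976 [638.9 267.3] [  4.7 101.7] 25.2 corners [[615.0, 312.0], [658.0, 220.0], [663.0, 222.0], [619.0, 314.0]]
```

View pics/w3.png

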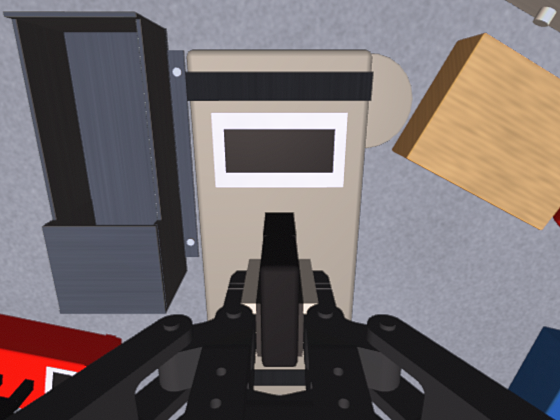

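The wrist view shows the meter held straight. The dock's hood is at (~105,268) and its sill along the top left at (~80,18). Refined dock pose: origin (524.3,213.8), yaw 25.1°.

```bash
sed -i 's/^DO=.*/DO=np.array([524.3,213.8]);DY=25.1/' goal.py
cat >> goal.py <<'E'
def path(wps,h=78.):
    for w in wps: dock(*w,h=h)
E
python3 - <<'E'
from goal import *
d=cap('wrist');P=d['P']
for v,u in((60,280),(105,280),(200,230),(240,340),(120,225)): print(np.median(P[v-3:v+4,u-3:u+4].reshape(-1,3),0).round(1))
path([(-40,130,0),(-6,100,15),(-6,100,30)])
E
```

```text
[667.8 109.  215.8]
[651.1 101.1 215.2]
[600.9 104.1 214. ]
[605.   46.2 213.9]
[634.9 120.5 215.8]
target [574.1 237.1 208. ]
dock -40 130 0 shift [  60.  -155.2   28. ] rot [ 0.29 -0.32  0.08]
target [583.7 241.6 199.9]
dock -6 100 15 shift [  70.5 -155.2   36.1] rot [ 0.27 14.68  0.12]
target [558.1 229.6 215. ]
dock -6 100 30 shift [  42.3 -155.2   20.9] rot [ 0.26 29.68  0.16]
```

Call:
{"method": "jog_arm", "body": {"motion": [[10,-31,4,0,6,0,2],[20,-62,8,0,12,0,2],[28,-93,12,0.1,18,0,2],[35,-124,16,0.2,24,0,2],[42,-155,20,0.26,29.7,0.1,2]]}}

```text
time: 4.52
position: [557.2, 228.8, 217.1]
orientation: [179.9, -30.3, 25.0]
contact_force: [0.1, 5.6, -6.1]
gripper_width: 0.149
```

Call:
{"method": "jog_arm", "body": {"motion": [[0,0,0,0,0,0,2],[0,0,0,0,0,0,2],[0,0,0,0,0,0,2],[0,0,0,0,0,0,2],[0,0,0,0,0,0,2]]}}

```text
time: 4.93
position: [558.5, 228.2, 217.7]
orientation: [179.9, -30.4, 25.0]
contact_force: [0.3, -0.3, -4.6]
gripper_width: 0.153
```

```bash
python3 - <<'E'
from goal import *
st()
path([(-6,100,29),(-6,76,29),(-6,52,29),(-6,28,29)],h=77)
b=cap('side');cv2.imwrite('pics/s2.png',cv2.resize(b['img'][130:330,130:430],None,fx=2.2,fy=2.2,interpolation=2))
E
```

```text
{'time': 4.93, 'joint_pos': [16.88, 14.35, 124.74, 20.42, 11.49, 62.94], 'position': [558.52, 228.2, 217.68], 'orientation': [179.89, -30.36, 25.0], 'contact_force': [0.3, -0.27, -4.6], 'torque': [-0.31, 0.73, -0.02], 'gripper_width': 0.15}
target [560.3 230.7 213.4]
dock -6 100 29 shift [ 0.1 -1.5  5. ] rot [ 0.16 -1.36 -0.09]
target [560.3 230.7 189.4]
dock -6 76 29 shift [-12.   -1.5  25.7] rot [ 0.16 -1.36 -0.09]
target [560.3 230.7 165.4]
dock -6 52 29 shift [-24.1  -1.6  46.5] rot [ 0.16 -1.36 -0.09]
target [560.3 230.7 141.4]
dock -6 28 29 shift [-36.3  -1.6  67.2] rot [ 0.16 -1.36 -0.09]
```

View pics/s2.png

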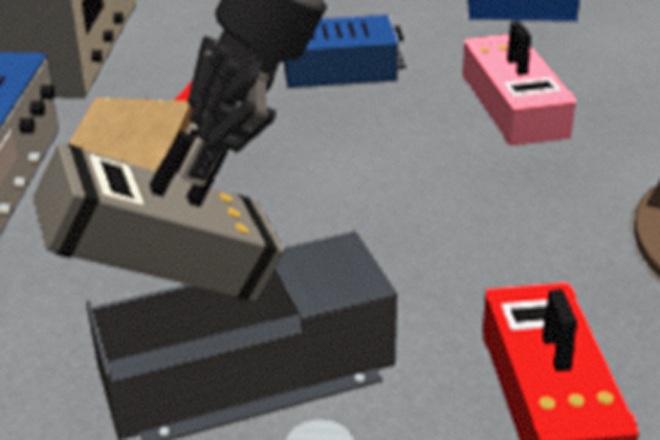

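The side view shows the meter nose down above the dock opening, clear of it. However, j5 is at 11.5°, close to its 5.2° limit, so I'll check how much tilt is feasible lower down.

```bash
cat > kin.py <<'E'
from goal import *
from scipy.optimize import least_squares
S=[([-2.671,27.546,91.488,0,61.028,-2.67],[649.64,.03,230.75],[-179.94,0,90]),
([-12.49,12.09,115.86,-.02,52.18,89.51],[450.67,-68.85,230.31],[179.99,.14,-11.98]),
([-13.33,12.23,115.89,-.01,51.96,85.95],[450.46,-75.63,229.01],[180,.08,-9.27]),
([4.08,22.21,99.63,-.18,57.8,69.0],[585.25,71.15,236.16],[179.73,-.28,25.18]),
([16.88,14.35,124.74,20.42,11.49,62.94],[558.52,228.2,217.68],[179.89,-30.36,25.0])]
e=lambda s,a:R.from_euler(s,a,degrees=True)
def fk(q,p,sg=1):
    a1,L2,L3,d1,d6=p;B=e('z',q[0]);s2,s3=np.radians(q[1]),np.radians(q[1]+q[2])
    w=B.apply([a1+L2*np.sin(s2)+L3*np.sin(s3),0,d1+L2*np.cos(s2)+L3*np.cos(s3)])
    Rt=B*e('y',q[1]+q[2])*e('z',sg*q[3])*e('y',q[4])
    return w+Rt.apply([0,0,d6]),Rt
def fit(sg):
    r=least_squares(lambda p:np.concatenate([fk(q,p,sg)[0]-t for q,t,_ in S]),[0,620,435,300,250]);return r
F={sg:fit(sg) for sg in(1,-1)};sg=min(F,key=lambda k:F[k].cost);p=F[sg].x
def ik(xn,zn,th,h=77.,dt=0.):
    # tool tilt = th-dt (meter pitched dt relative to tool)
    t=np.radians(th);u=np.array([np.cos(t),np.sin(t)]);w=np.array([-np.sin(t),np.cos(t)])
    tt=np.radians(th-dt);g=np.array([xn,zn])+95*u+(h+19)*w-19*np.array([-np.sin(tt),np.cos(tt)])
    a=np.radians(DY);P=[DO[0]+g[0]*np.cos(a),DO[1]+g[0]*np.sin(a),g[1]]
    zt=e('zyx',[DY,-(th-dt),180]).apply([0,0,1])
    f=lambda q:np.r_[(fk(q,p,sg)[0]-P)/100,(fk(q,p,sg)[1].apply([0,0,1])-zt)*5]
    r=least_squares(f,[18,15,125,15,15]);print((xn,zn,th,dt),r.x.round(1),'cost',round(r.cost,5))
E
python3 - <<'E'
from kin import *
print(sg,p.round(1),F[sg].cost)
for dt in(0,15):
  for w in[(-6,100,29),(-6,28,29),(-10,27,25),(-20,25,23),(-30,21,22),(-52,10,24),(-54,8,22),(-58,7,20),(-67,6,10),(-74,5,0)]: ik(*w,dt=dt)
E
```

```text
1 [-27.  624.4 443.5 267.6 374.4] 2318.441734922988
(-6, 100, 29, 0) [17.3 40.8 76.   8.3 91.1] cost 0.0
(-6, 28, 29, 0) [17.3 44.2 79.6  8.3 84.2] cost 0.0
(-10, 27, 25, 0) [17.8 42.4 82.3  7.6 79.3] cost 0.0
(-20, 25, 23, 0) [18.1 41.  85.1  7.2 76. ] cost 0.0
(-30, 21, 22, 0) [18.1 40.1 87.4  7.  73.6] cost 0.0
(-52, 10, 24, 0) [17.6 39.9 90.2  7.4 73.1] cost 0.0
(-54, 8, 22, 0) [17.9 39.2 91.6  7.  70.4] cost 0.0
(-58, 7, 20, 0) [18.2 38.3 93.3  6.6 67.6] cost 0.0
(-67, 6, 10, 0) [ 20.   34.6 100.6   4.2  54.3] cost 0.0
(-74, 5, 0, 0) [ 22.3  32.  108.3   0.   39.8] cost 0.0
(-6, 100, 29, 15) [19.5 31.9 88.3  4.8 73.1] cost 0.0
(-6, 28, 29, 15) [19.5 35.6 92.4  5.1 65.4] cost 0.0
(-10, 27, 25, 15) [20.2 34.  95.3  4.  60.1] cost 0.0
(-20, 25, 23, 15) [20.6 32.8 98.   3.4 56.7] cost 0.0
(-30, 21, 22, 15) [ 20.7  32.1 100.2   3.   54.3] cost 0.0
(-52, 10, 24, 15) [ 20.1  31.9 102.5   3.8  54.1] cost 0.0
(-54, 8, 22, 15) [ 20.6  31.3 104.    3.1  51.2] cost 0.0
(-58, 7, 20, 15) [ 21.   30.6 105.8   2.4  48.3] cost 0.0
(-67, 6, 10, 15) [ 23.5  28.2 113.3  -3.6  34. ] cost 0.0
(-74, 5, 0, 15) [ 26.5  27.5 120.8 -20.4  19.3] cost 0.0
```

```bash
sed -i "s/e('zyx'/e('ZYX'/; s/a1,L2,L3,d1,d6=p/a1,L2,L3,d1,d6,E=p/; s/L3\*np.sin(s3),0/L3*np.sin(s3)+E*np.cos(s3),0/; s/L3\*np.cos(s3)\])/L3*np.cos(s3)-E*np.sin(s3)])/; s/\[0,620,435,300,250\])/[0,620,435,300,250,0])/" kin.py
python3 - <<'E'
from kin import *
print(sg,p.round(1),F[1].cost,F[-1].cost)
for dt in(0,15):
  for w in[(-6,100,29),(-6,28,29),(-10,27,25),(-20,25,23),(-30,21,22),(-52,10,24),(-54,8,22),(-58,7,20),(-67,6,10),(-74,5,0)]: ik(*w,dt=dt)
for q,t,o in S: print((fk(q,p,sg)[0]-t).round(1),fk(q,p,sg)[1].apply([0,0,1]).round(3),e('xyz',o).apply([0,0,1]).round(3))
E
```

```text
1 [ -1.8 529.2 537.1 575.3 436.3 127.9] 2234.1387686263283 4634.347879083012
(-6, 100, 29, 0) [ 20.9  15.6 123.6   9.7  12.1] cost 0.0
(-6, 28, 29, 0) [ 20.9  26.1 123.3  50.5   2.6] cost 0.0
(-10, 27, 25, 0) [ 21.2  26.3 119.9  10.5   9. ] cost 0.0
(-20, 25, 23, 0) [ 21.3  26.4 119.    7.3  11.7] cost 0.0
(-30, 21, 22, 0) [ 21.3  26.6 119.1   6.7  12.4] cost 0.0
(-52, 10, 24, 0) [ 20.9  26.9 123.4  16.5   6. ] cost 0.0
(-54, 8, 22, 0) [ 21.1  27.3 121.7   9.5   9.2] cost 0.0
(-58, 7, 20, 0) [ 21.2  27.6 120.1   6.2  12.4] cost 0.0
(-67, 6, 10, 0) [ 21.8  31.  110.7   1.2  28.3] cost 0.0
(-74, 5, 0, 0) [ 22.3  36.8 100.3   0.   42.9] cost 0.0
(-6, 100, 29, 15) [ 21.8  18.4 111.4   1.4  36.2] cost 0.0
(-6, 28, 29, 15) [ 21.8  26.5 111.8   1.7  27.7] cost 0.0
(-10, 27, 25, 15) [ 22.   28.3 107.8   1.   33.9] cost 0.0
(-20, 25, 23, 15) [ 22.   29.1 106.7   0.7  36.2] cost 0.0
(-30, 21, 22, 15) [ 22.   29.4 106.8   0.6  36.8] cost 0.0
(-52, 10, 24, 15) [ 21.8  28.2 111.7   1.   31.1] cost 0.0
(-54, 8, 22, 15) [ 21.9  29.4 109.6   0.7  34. ] cost 0.0
(-58, 7, 20, 15) [ 22.   30.5 107.8   0.5  36.7] cost 0.0
(-67, 6, 10, 15) [22.4 36.9 97.2 -0.3 50.9] cost 0.0
(-74, 5, 0, 15) [22.7 44.8 85.9 -0.7 64.3] cost 0.0
[ -0.3 -30.3   5. ] [-0.001  0.    -1.   ] [-0.001  0.    -1.   ]
[ -8.4 -29.2  -5. ] [-0.002  0.    -1.   ] [-0.002  0.    -1.   ]
[ -9.4 -28.9  -5. ] [-0.001  0.    -1.   ] [-0.001  0.    -1.   ]
[  3.2 -30.3   0.8] [ 0.006 -0.002 -1.   ] [ 0.006 -0.002 -1.   ]
[  9.6 -24.1   4.2] [ 0.459  0.212 -0.863] [ 0.459  0.212 -0.863]
```

```bash
sed -i "s/d6,E=p/d6,E,Y=p/; s/np.cos(s3),0,d1/np.cos(s3),Y,d1/; s/250,0\])/250,0,30])/" kin.py
python3 - <<'E'
from kin import *
print(sg,p.round(1),F[1].cost,F[-1].cost)
for dt in(0,):
  for w in[(-6,100,29),(-6,28,29),(-6,32,25),(-10,27,25),(-10,27,23),(-20,25,23),(-30,21,22),(-52,10,24),(-52,10,23),(-54,8,22),(-58,7,20),(-67,6,10),(-74,5,0),(-95,4,0)]: ik(*w,dt=dt)
E
```

```text
1 [-1.000e-01  5.971e+02  4.455e+02  3.186e+02  3.721e+02  3.330e+01
  3.030e+01] 0.0011469162959589093 953.0591895401895
(-6, 100, 29, 0) [ 17.1  15.1 123.5  17.2  13.2] cost 0.0
(-6, 28, 29, 0) [ 17.1  22.8 127.2  72.4   4. ] cost 0.0
(-6, 32, 25, 0) [ 17.7  23.2 122.9  19.1   9.6] cost 0.0
(-10, 27, 25, 0) [ 17.6  23.5 123.6  21.5   8.7] cost 0.0
(-10, 27, 23, 0) [ 17.9  24.1 121.6  13.8  11.9] cost 0.0
(-20, 25, 23, 0) [ 17.7  23.7 122.9  15.3  11. ] cost 0.0
(-30, 21, 22, 0) [ 17.7  23.8 123.3  14.1  11.4] cost 0.0
(-52, 10, 24, 0) [ 17.   23.3 128.5  36.5   5.5] cost 0.0
(-52, 10, 23, 0) [ 17.2  23.5 127.4  26.5   7. ] cost 0.0
(-54, 8, 22, 0) [ 17.3  23.9 126.7  21.3   8.1] cost 0.0
(-58, 7, 20, 0) [ 17.5  24.4 125.2  13.9  10.9] cost 0.0
(-67, 6, 10, 0) [ 18.5  28.  116.2   2.6  25.8] cost 0.0
(-74, 5, 0, 0) [ 19.3  33.3 107.    0.   39.7] cost 0.0
(-95, 4, 0, 0) [ 19.1  32.1 109.9   0.   38. ] cost 0.0
```

```bash
cat > held.py <<'E'
from goal import *
def held():
    s=sense();d=cap('wrist');R0=R.from_euler('xyz',s['orientation'],degrees=True)
    im=d['img'].astype(int);L=R0.inv().apply((d['P'].reshape(-1,3)-s['position'])).reshape(420,560,3)
    m=(im.min(-1)>90)&(abs(L[...,1])<38)&(L[...,0]>5)&(L[...,0]<93)&(L[...,2]>10)&(L[...,2]<40)
    q=L[m]
    for _ in range(3):
        A=np.c_[q[:,0],q[:,1],np.ones(len(q))];c=np.linalg.lstsq(A,q[:,2],rcond=None)[0];r=q[:,2]-A@c;q=q[abs(r)<2.5*r.std()+.3]
    m2=m&(abs(L[...,2]-L[...,0]*c[0]-L[...,1]*c[1]-c[2])<2)
    t=d['img'].copy();x=L[...,0];inl=(abs(L[...,2]-L[...,0]*c[0]-c[2])<3)&(abs(L[...,1])<42)&(x>0)
    print('n',len(q),'slopes deg',np.degrees(np.arctan(c[:2])).round(2),'top at z',c[2].round(1),'tail x',np.percentile(x[inl],99.7).round(1),'y range',np.percentile(L[...,1][m2],[.5,99.5]).round(1))
E
python3 -c "
from held import *
held()"
```

```text
n 20427 slopes deg [-0.97  0.16] top at z 22.0 tail x 94.6 y range [-37.6  37.7]
```

```bash
sed -i "s/'y',-th,/'y',-(th-1.),/" goal.py; python3 -c "
from goal import *
path([(-6,80,26),(-6,60,24),(-6,40,24),(-10,30,24),(-10,26,24)],h=77)"
```

```text
target [565.6 233.2 190.9]
dock -6 80 26 shift [-5.7 -1.4 27.4] rot [ 0.15 -5.34 -0.1 ]
target [569.1 234.8 169. ]
dock -6 60 24 shift [-13.5  -1.4  48.2] rot [ 0.15 -7.34 -0.1 ]
target [569.1 234.8 149. ]
dock -6 40 24 shift [-23.6  -1.4  65.4] rot [ 0.15 -7.34 -0.1 ]
target [565.5 233.1 139. ]
dock -10 30 24 shift [-32.1  -1.4  72. ] rot [ 0.15 -7.34 -0.1 ]
target [565.5 233.1 135. ]
dock -10 26 24 shift [-34.1  -1.4  75.5] rot [ 0.15 -7.34 -0.1 ]
```

Call:
{"method": "jog_arm", "body": {"motion": [[-6,-1.4,27,0.15,-5.3,-0.1,2],[-13.5,-1.4,48,0.15,-7.3,-0.1,2],[-18.5,-1.4,57,0.15,-7.3,-0.1,2],[-23.6,-1.4,65,0.15,-7.3,-0.1,2],[-23.6,-1.4,65.4,0.15,-7.3,-0.1,2]]}}

```text
time: 5.45
position: [568.2, 234.1, 146.9]
orientation: [-180.0, -22.9, 25.1]
contact_force: [-1.7, 0.1, -5.8]
gripper_width: 0.154
```

```bash
python3 -c "
from held import *
st();held()
path([(-8,32,24),(-10,26,24),(-20,21.5,24),(-30,17.5,24),(-42,13,24),(-52,10,24)],h=77)"
```

```text
{'time': 5.45, 'joint_pos': [17.85, 22.93, 120.82, 11.91, 13.83, 71.78], 'position': [568.19, 234.06, 146.93], 'orientation': [-179.97, -22.87, 25.06], 'contact_force': [-1.7, 0.1, -5.81], 'torque': [-0.29, 0.65, 0.02], 'gripper_width': 0.15}
n 20377 slopes deg [-0.77  0.11] top at z 22.2 tail x 94.3 y range [-37.7  37.6]
target [567.3 233.9 141. ]
dock -8 32 24 shift [-3.8 -0.3  5.9] rot [-0.01  0.07 -0.04]
target [565.5 233.1 135. ]
dock -10 26 24 shift [-7.9 -0.3 10.7] rot [-0.01  0.07 -0.04]
target [556.4 228.8 130.5]
dock -20 21.5 24 shift [-18.9  -0.3  10.9] rot [-0.01  0.07 -0.04]
target [547.4 224.6 126.5]
dock -30 17.5 24 shift [-29.7  -0.2  10.7] rot [-0.01  0.07 -0.04]
target [536.5 219.5 122. ]
dock -42 13 24 shift [-42.5  -0.2  10.2] rot [-0.01  0.07 -0.04]
target [527.4 215.3 119. ]
dock -52 10 24 shift [-52.8  -0.2   9. ] rot [-0.01  0.07 -0.04]
```

Call:
{"method": "jog_arm", "body": {"motion": [[-3.8,-0.3,5.9,0,0,0,2],[-7.9,-0.3,10.7,0,0,0,2],[-14,-0.3,10.9,0,0,0,2],[-22,-0.3,10.9,0,0,0,2],[-29.7,-0.3,10.7,0,0,0,2]]}}

```text
time: 5.92
position: [546.6, 224.3, 126.4]
orientation: [-180.0, -22.9, 25.1]
contact_force: [0.1, 0.4, -4.1]
gripper_width: 0.15
```

```bash
python3 -c "
from held import *
st()
path([(-37,15,24),(-42,13,24),(-52,10,24)],h=77)
b=cap('side');cv2.imwrite('pics/s3.png',cv2.resize(b['img'][150:330,150:400],None,fx=2.8,fy=2.8,interpolation=2))"
```

```text
{'time': 5.92, 'joint_pos': [17.51, 23.65, 124.69, 18.42, 9.39, 64.85], 'position': [546.59, 224.29, 126.42], 'orientation': [-179.98, -22.93, 25.06], 'contact_force': [0.06, 0.42, -4.07], 'torque': [-0.29, 0.59, 0.02], 'gripper_width': 0.15}
target [541.  221.6 124. ]
dock -37 15 24 shift [-6.6  0.  -0.2] rot [-0.    0.07 -0.04]
target [536.5 219.5 122. ]
dock -42 13 24 shift [-12.    0.1  -0.3] rot [-0.    0.07 -0.04]
target [527.4 215.3 119. ]
dock -52 10 24 shift [-22.4   0.1  -1.4] rot [-0.    0.07 -0.04]
```

View pics/s3.png

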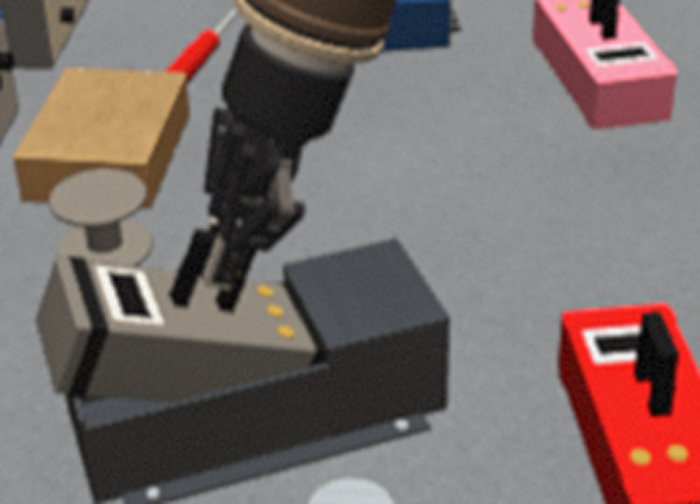

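The side view shows the nose just entering under the hood at (~320,350), with the tail still over the sill and no contact force. I carry on in.

Call:
{"method": "jog_arm", "body": {"motion": [[-5,0,-0.2,0,0,0,2],[-10,0,-0.3,0,0,0,2],[-15,0,-0.6,0,0,0,2],[-19,0,-1,0,0,0,2],[-22.4,0,-1.4,0,0,0,2]]}}

```text
time: 6.38
position: [525.1, 214.5, 118.3]
orientation: [-180.0, -22.8, 25.1]
contact_force: [0.2, -0.8, -5.1]
gripper_width: 0.157
```

```bash
python3 -c "
from held import *
st();held()
path([(-54,9,22.5),(-55.5,8.5,21),(-57,8,19.5),(-59,8,18),(-60,8,17)],h=77)"
```

```text
{'time': 6.38, 'joint_pos': [17.11, 23.26, 127.82, 26.34, 7.03, 56.51], 'position': [525.11, 214.49, 118.34], 'orientation': [-179.96, -22.82, 25.05], 'contact_force': [0.24, -0.81, -5.08], 'torque': [-0.26, 0.56, 0.02], 'gripper_width': 0.16}
n 20280 slopes deg [-0.78  0.1 ] top at z 22.2 tail x 94.3 y range [-37.7  37.6]
target [528.2 215.6 116.5]
dock -54 9 22.5 shift [3.1 0.4 3. ] rot [-0.04 -1.27 -0.04]
target [529.4 216.2 114.4]
dock -55.5 8.5 21 shift [3.5 0.4 5.4] rot [-0.04 -2.77 -0.04]
target [530.5 216.7 112.3]
dock -57 8 19.5 shift [3.8 0.4 7.8] rot [-0.04 -4.27 -0.04]
target [531.1 217.  110.6]
dock -59 8 18 shift [3.8 0.4 9.7] rot [-0.04 -5.77 -0.04]
target [531.8 217.3 109.4]
dock -60 8 17 shift [ 4.   0.4 11.1] rot [-0.04 -6.77 -0.04]
```

Call:
{"method": "jog_arm", "body": {"motion": [[3,0.4,3,0,-1.3,0,2],[3.5,0.4,5.4,0,-2.8,0,2],[3.8,0.4,7.8,0,-4.3,0,2],[3.8,0.4,9.7,0,-5.8,0,2],[4,0.4,11.1,0,-6.8,0,2]]}}

```text
time: 6.85
position: [532.4, 217.3, 109.7]
orientation: [-180.0, -15.9, 25.1]
contact_force: [-0.8, 0.5, -4.5]
gripper_width: 0.154
```

```bash
python3 -c "
from held import *
st();held()
path([(-62,8,15),(-64,8,13),(-66,8,11),(-68,8,9),(-69,8,7)],h=77)"
```

```text
{'time': 6.85, 'joint_pos': [17.9, 25.35, 121.41, 6.58, 17.52, 76.83], 'position': [532.42, 217.33, 109.75], 'orientation': [-179.98, -15.95, 25.06], 'contact_force': [-0.82, 0.47, -4.54], 'torque': [-0.15, 0.41, 0.03], 'gripper_width': 0.15}
n 20484 slopes deg [-0.82  0.12] top at z 22.4 tail x 94.5 y range [-37.7  37.6]
target [533.2 218.  107. ]
dock -62 8 15 shift [-0.4 -0.3  2.8] rot [-0.01 -1.94 -0.03]
target [534.5 218.6 104.4]
dock -64 8 13 shift [ 0.2 -0.3  5.7] rot [-0.01 -3.94 -0.03]
target [535.7 219.1 101.7]
dock -66 8 11 shift [ 0.8 -0.3  8.6] rot [-0.01 -5.94 -0.03]
target [536.8 219.6  98.9]
dock -68 8 9 shift [ 1.2 -0.3 11.7] rot [-0.01 -7.94 -0.03]
target [538.7 220.5  96. ]
dock -69 8 7 shift [ 2.4 -0.3 15. ] rot [-0.01 -9.94 -0.03]
```

Call:
{"method": "jog_arm", "body": {"motion": [[-0.4,0,2.8,0,-2,0,2],[0.2,0,5.7,0,-4,0,2],[0.8,0,8.6,0,-6,0,2],[1.2,0,11.7,0,-8,0,2],[2.4,0,15,0,-10,0,2]]}}

```text
time: 7.32
position: [538.9, 220.3, 96.2]
orientation: [-180.0, -5.9, 25.1]
contact_force: [0.9, -0.7, -5.2]
gripper_width: 0.156
```

```bash
python3 -c "
from held import *
st();held()
path([(-70,8,5.5),(-71,8,4),(-72,8,2.5),(-73,8,1),(-74,7.5,0)],h=77)"
```

```text
{'time': 7.32, 'joint_pos': [18.84, 29.61, 112.39, 1.23, 32.14, 82.77], 'position': [538.89, 220.32, 96.23], 'orientation': [-179.99, -5.9, 25.06], 'contact_force': [0.9, -0.74, -5.25], 'torque': [-0.07, 0.14, 0.02], 'gripper_width': 0.16}
n 20583 slopes deg [-0.86  0.12] top at z 22.6 tail x 94.5 y range [-37.7  37.7]
target [539.9 221.1  93.8]
dock -70 8 5.5 shift [-0.5 -0.4  2.2] rot [-0.   -1.34 -0.04]
target [541.  221.6  91.4]
dock -71 8 4 shift [ 0.5 -0.4  4.7] rot [-0.   -2.84 -0.04]
target [542.  222.1  89.1]
dock -72 8 2.5 shift [ 1.4 -0.4  7.1] rot [-0.   -4.34 -0.04]
target [543.  222.6  86.6]
dock -73 8 1 shift [ 2.3 -0.4  9.7] rot [-0.   -5.84 -0.04]
target [543.3 222.7  84.5]
dock -74 7.5 0 shift [ 2.4 -0.4 11.8] rot [-0.01 -6.84 -0.04]
```

Call:
{"method": "jog_arm", "body": {"motion": [[-0.5,0,2.2,0,-1.4,0,2],[0.5,0,4.7,0,-2.9,0,2],[1.4,0,7.1,0,-4.3,0,2],[2.3,0,9.7,0,-5.8,0,2],[2.4,0,11.8,0,-6.8,0,2]]}}

```text
time: 7.78
position: [543.9, 222.6, 84.6]
orientation: [-180.0, 0.9, 25.1]
contact_force: [-0.2, 0.6, -5.2]
gripper_width: 0.153
```

```bash
python3 -c "
from held import *
st();held()
path([(-74,4,0)],h=77)"
```

```text
{'time': 7.78, 'joint_pos': [19.35, 33.43, 106.09, -0.12, 41.41, 84.38], 'position': [543.9, 222.6, 84.59], 'orientation': [-179.99, 0.93, 25.06], 'contact_force': [-0.22, 0.58, -5.22], 'torque': [-0.07, -0.0, -0.02], 'gripper_width': 0.15}
n 20700 slopes deg [-0.9   0.11] top at z 22.8 tail x 104.7 y range [-37.7  37.7]
target [543.3 222.7  81. ]
dock -74 4 0 shift [-0.6 -0.4  3.2] rot [-0.01 -0.   -0.04]
```

Call:
{"method": "jog_arm", "body": {"motion": [[0,0,0.8,0,0,0,2],[0,0,1.6,0,0,0,2],[0,0,2.2,0,0,0,2],[0,0,2.7,0,0,0,2],[0,0,2.7,0,0,0,2]]}}

```text
time: 8.25
position: [543.6, 222.6, 81.8]
orientation: [-180.0, 1.0, 25.1]
contact_force: [-3.7, 0.1, 2.4]
gripper_width: 0.156
```

Call:
{"method": "jog_arm", "body": {"motion": [[0,0,0.3,0,0,0,2],[0,0,0.6,0,0,0,2],[0,0,0.6,0,0,0,2],[0,0,0.6,0,0,0,2],[0,0,0.6,0,0,0,2]]}}

```text
time: 8.67
position: [543.5, 222.6, 81.8]
orientation: [-180.0, 1.0, 25.1]
contact_force: [-3.7, 0.1, 8.5]
gripper_width: 0.154
```

Call:
{"method": "jog_arm", "body": {"motion": [[0,0,-0.2,0,0,0,2],[0,0,-0.3,0,0,0,2],[0,0,-0.3,0,0,0,2],[0,0,-0.3,0,0,0,2],[0,0,-0.3,0,0,0,2]]}}

```text
time: 9.08
position: [543.6, 222.6, 82.0]
orientation: [-180.0, 1.0, 25.1]
contact_force: [0.4, 1.0, -3.2]
gripper_width: 0.151
```

```bash
cat > f.py <<'E'
from held import *
s=sense();a=np.radians(DY);ex=np.array([np.cos(a),np.sin(a),0]);f=s['contact_force']
print('Fx dock',(f@ex).round(2),'Fy',(f@[-ex[1],ex[0],0]).round(2),'Fz',f[2].round(2),'torque',s['torque'].round(2),'TCP dock x',((s['position'][:2]-DO)@ex[:2]).round(2),'z',s['position'][2].round(2),'t',s['time'])
E
python3 f.py; python3 -c "
from held import *
held()"
```

```text
Fx dock 0.8 Fy 0.75 Fz -3.2 torque [-0.09 -0.09 -0.02] TCP dock x 21.16 z 81.98 t 9.0833
n 20661 slopes deg [-0.96  0.07] top at z 22.8 tail x 105.0 y range [-37.7  37.6]
```

Call:
{"method": "jog_arm", "body": {"motion": [[-1.6,0,0,0,0,0,2],[-3.2,0,0,0,0,0,2],[-4.8,0,0,0,0,0,2],[-6.4,0,0,0,0,0,2],[-7,0,0,0,0,0,2]]}}

```text
time: 9.55
position: [536.9, 219.5, 82.1]
orientation: [-180.0, 1.0, 25.1]
contact_force: [0.6, 0.3, -5.2]
gripper_width: 0.153
```

```bash
python3 f.py
```

```text
Fx dock 0.7 Fy 0.06 Fz -5.21 torque [ 0.04 -0.19 -0.01] TCP dock x 13.82 z 82.08 t 9.55
```

Call:
{"method": "jog_arm", "body": {"motion": [[-0.4,0,0.1,0,0,0,2],[-0.8,0,0.1,0,0,0,2],[-1.2,0,0.1,0,0,0,2],[-1.5,0,0.1,0,0,0,2],[-1.5,0,0.1,0,0,0,2]]}}

```text
time: 9.97
position: [535.5, 218.8, 82.0]
orientation: [-180.0, 1.0, 25.1]
contact_force: [-0.1, -0.3, -4.4]
gripper_width: 0.153
```

Call:
{"method": "jog_arm", "body": {"motion": [[-0.4,0,0,0,0,0,2],[-0.8,0,0,0,0,0,2],[-1.2,0,0,0,0,0,2],[-1.5,0,0,0,0,0,2],[-1.5,0,0,0,0,0,2]]}}

```text
time: 10.38
position: [534.1, 218.1, 82.0]
orientation: [-180.0, 1.0, 25.1]
contact_force: [0.1, 0.6, -3.6]
gripper_width: 0.152
```

```bash
python3 f.py
```

```text
Fx dock 0.33 Fy 0.53 Fz -3.6 torque [ 0.08 -0.2   0.03] TCP dock x 10.72 z 82.05 t 10.3833
```

Call:
{"method": "jog_arm", "body": {"motion": [[-0.3,0,0,0,0,0,2],[-0.6,0,0,0,0,0,2],[-0.8,0,0,0,0,0,2],[-0.8,0,0,0,0,0,2],[-0.8,0,0,0,0,0,2]]}}

```text
time: 10.8
position: [533.4, 217.8, 82.1]
orientation: [-180.0, 1.0, 25.1]
contact_force: [0.2, 0.7, -5.4]
gripper_width: 0.15
```

Call:
{"method": "jog_arm", "body": {"motion": [[-0.3,0,0,0,0,0,2],[-0.6,0,0,0,0,0,2],[-0.8,0,0,0,0,0,2],[-0.8,0,0,0,0,0,2],[-0.8,0,0,0,0,0,2]]}}

```text
time: 11.22
position: [532.6, 217.5, 82.0]
orientation: [-180.0, 1.0, 25.1]
contact_force: [1.0, 0.4, -4.9]
gripper_width: 0.151
```

```bash
python3 f.py
```

```text
Fx dock 1.02 Fy -0.08 Fz -4.94 torque [ 0.04 -0.24 -0.05] TCP dock x 9.11 z 82.05 t 11.2167
```

Call:
{"method": "jog_arm", "body": {"motion": [[-0.3,0,0,0,0,0,2],[-0.6,0,0,0,0,0,2],[-0.8,0,0,0,0,0,2],[-0.8,0,0,0,0,0,2],[-0.8,0,0,0,0,0,2]]}}

```text
time: 11.63
position: [531.9, 217.1, 82.1]
orientation: [-180.0, 1.0, 25.1]
contact_force: [0.6, -0.3, -6.1]
gripper_width: 0.15
```

Call:
{"method": "jog_arm", "body": {"motion": [[-0.3,0,0,0,0,0,2],[-0.6,0,0,0,0,0,2],[-0.8,0,0,0,0,0,2],[-0.8,0,0,0,0,0,2],[-0.8,0,0,0,0,0,2]]}}

```text
time: 12.05
position: [531.5, 216.9, 82.2]
orientation: [-180.0, 0.9, 25.1]
contact_force: [2.2, 1.8, -4.3]
gripper_width: 0.155
```

```bash
python3 f.py
```

```text
Fx dock 2.7 Fy 0.69 Fz -4.26 torque [ 0.32 -0.61 -0.03] TCP dock x 7.88 z 82.23 t 12.05
```

Call:
{"method": "jog_arm", "body": {"motion": [[-0.1,0,0.2,0,0,0,2],[-0.1,0,0.4,0,0,0,2],[-0.1,0,0.4,0,0,0,2],[-0.1,0,0.4,0,0,0,2],[-0.1,0,0.4,0,0,0,2]]}}

```text
time: 12.47
position: [531.6, 216.9, 81.9]
orientation: [-180.0, 0.9, 25.1]
contact_force: [2.3, 1.3, -1.9]
gripper_width: 0.153
```

```bash
python3 f.py; python3 -c "
from held import *
held()"
```

```text
Fx dock 2.64 Fy 0.24 Fz -1.94 torque [ 0.24 -0.58 -0.03] TCP dock x 7.9 z 81.9 t 12.4667
n 20604 slopes deg [-0.99  0.12] top at z 22.7 tail x 94.5 y range [-37.7  37.7]
```

Call:
{"method": "jog_arm", "body": {"motion": [[-0.1,0,0.2,0,0,0,2],[-0.1,0,0.2,0,0,0,2],[-0.1,0,0.2,0,0,0,16],[-0.1,0,0.2,0,0,0,20],[-0.1,0,0.2,0,0,0,30]]}}

```text
time: 12.93
position: [531.0, 216.7, 81.6]
orientation: [-180.0, 1.0, 25.1]
contact_force: [0.3, 0.2, -0.3]
gripper_width: 0.343
```

Call:
{"method": "jog_arm", "body": {"motion": [[0,0,0,0,0,0,40],[0,0,0,0,0,0,50],[0,0,0,0,0,0,50],[0,0,0,0,0,0,50],[0,0,0,0,0,0,50]]}}

```text
time: 13.35
position: [531.0, 216.7, 81.6]
orientation: [-180.0, 1.0, 25.1]
contact_force: [-0.3, 0.4, 0.5]
gripper_width: 0.582
```

```bash
python3 f.py; python3 -c "
from held import *
held()"
```

```text
Fx dock -0.09 Fy 0.47 Fz 0.54 torque [ 0.    0.04 -0.01] TCP dock x 7.31 z 81.61 t 13.35
n 20468 slopes deg [-1.07 -0.  ] top at z 22.6 tail x 95.2 y range [-37.7  37.6]
```

Call:
{"method": "jog_arm", "body": {"motion": [[0,0,-10,0,0,0,50],[0,0,-35,0,0,0,50],[0,0,-70,0,0,0,50],[0,0,-105,0,0,0,50],[0,0,-140,0,0,0,50]]}}

```text
time: 13.82
position: [532.8, 217.5, 223.8]
orientation: [-180.0, 1.0, 25.1]
contact_force: [0.2, 0.5, -0.2]
gripper_width: 0.589
```

Call:
{"method": "jog_arm", "body": {"motion": [[0,0,-20,0,0,0,50],[0,0,-20,0,0,0,50],[0,0,-20,0,0,0,50],[0,0,-20,0,0,0,50],[0,0,-20,0,0,0,50]]}}

```text
time: 14.23
position: [532.5, 217.4, 243.0]
orientation: [-180.0, 1.1, 25.1]
contact_force: [0.3, -0.5, 0.3]
gripper_width: 0.586
```

```bash
python3 - <<'E'
from goal import *
st();d=cap('wrist','w4.png');P=d['P'];a=np.radians(DY)
q=P-np.r_[DO,0];X=q[...,0]*np.cos(a)+q[...,1]*np.sin(a);Y=-q[...,0]*np.sin(a)+q[...,1]*np.cos(a)
m=(abs(P[...,2]-59)<4)&(abs(Y)<42)&(X>20)&(X<122)
c=np.linalg.lstsq(np.c_[X[m],Y[m],np.ones(m.sum())],P[...,2][m],rcond=None)[0]
print('tail x',np.percentile(X[m],[50,99,99.8]).round(1),'y',np.percentile(Y[m],[.5,99.5]).round(1),'slope',np.degrees(c[:2]).round(2),'z0',c[2].round(1))
m=(abs(P[...,2]-108)<6)&(abs(Y)<30)&(abs(X)<60);print('bar X',np.percentile(X[m],[1,99]).round(1),'Y',np.percentile(Y[m],[1,99]).round(1))
m=(abs(P[...,2]-78)<3)&(abs(Y)<40)&(X>110);print('sill X',np.percentile(X[m],[1,99]).round(1))
E
```

```text
{'time': 14.23, 'joint_pos': [19.24, 21.41, 99.85, -0.09, 59.81, 84.23], 'position': [532.46, 217.42, 242.97], 'orientation': [-179.97, 1.08, 25.06], 'contact_force': [0.34, -0.5, 0.35], 'torque': [0.0, -0.01, 0.03], 'gripper_width': 0.59}
tail x [ 64.9 101.9 101.9] y [-40.2  39. ] slope [-0.1   0.04] z0 59.3
bar X [-12.9  29.8] Y [-7.4  6.2]
sill X [125.7 129.4]
```

View pics/w4.png

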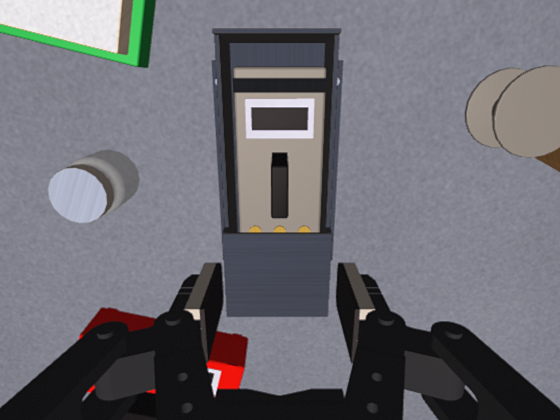

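The wrist view shows the meter flat in the dock: nose under the hood at (279,235), tail about 23 mm from the sill, jaws clear of it. Handing in.

```bash
python3 -c "
from bench import ticket;print(ticket.job_done())"
```

```text
the job is handed in; nothing more can be done
None
```

The meter is docked: lying flat on the dock floor with its nose under the hood, released, and the job handed in at about 14 s of the 58 s allowed.

- **Entry:** I gripped it by the handle bar and entered at about 24° nose down. I had planned 30°, but wrist joint 5 would have passed its limit lower down. I then laid it flat and slid it in with small pushes.
- **Feeling for the stop:** The push force along the dock rose from about 1 N to a steady 2.7 N while the meter stopped advancing. That is well above the contact spring's 0.9 N and below the stop's roughly 5 N limit, so I took it as the plate fully in and the stop not moved.
- **Last checks:** After release the meter had moved less than about 0.5 mm. Its tail is about 23 mm from the sill (20 to 41 mm required), it lies level within 0.1°, and the tool is clear with no force on it.
- **Not confirmed directly:** I had no reading of the contact or stop joints, so plate travel and stop position are inferred from force and position only. I did not re-measure the other objects, but nothing suggested that the arm touched any of them.

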